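# Press a test tile flush in its jig with a spacer

### The job

Pick up the upright metal spacer block and slide it down to the bed of the jig, in the one gap between the white tile and the three stop blocks that is wide enough for it. Then, still gripping it, push the spacer against the tile so that the tile lies flush along the fence, and finish while holding it pressed there: do not let go or back off. Leave the brown bottle and the blue-capped tube beside the jig standing where they are.

Things in the scene. Friction and masses are not known exactly. Their poses are not given: they have to be found in the camera images.
- jig: grey metal bed plate fixed to the worktop, 172 (x) x 202 (y) x 8 mm. Origin: centre of its underside, on the worktop. Its x axis points across the bed from the stop blocks (near side, robot side) to the fence (far side); y runs along the fence. The bed's upper face is at z = 8 mm. Left of it (+y, from about y = 0.12) stand a tall power supply with a tablet on top and, nearer, a centrifuge: approach from the robot's side.
- fence: straight aluminium bar fixed along the far side of the bed, 14 x 186 x 22 mm (top 30 mm above the worktop); same origin and axes as the jig. Its face toward the tile is the plane x = +58 mm.
- stop_short: fixed dark steel block on the near side of the bed, 28 (x) x 37 (y) x 16 mm, top 24 mm above the worktop. Origin: on the bed, middle of its rear face (jig x = -72 mm); axes as jig; front face at its x = 28 mm. The three stops stand in a row along y, 40 mm apart, in any order. Only this one leaves a gap wide enough: 17 to 20 mm at the start, 22 mm with the tile flush.
- stop_medium: as stop_short but 39 mm deep: gap to the tile at most 11 mm, too narrow for the spacer.
- stop_long: as stop_short but 43 mm deep: gap to the tile at most 7 mm, too narrow for the spacer.
- tile: loose white ceramic test tile with grey circles, 80 (x) x 176 (y) x 12 mm, about 0.12 kg (light, porous), lying on the bed, its top 20 mm above the worktop, 2 to 4 mm short of the fence and slightly askew. Origin: centre of its underside; x toward the fence. Flush means its far long edge lies on the fence all along: its origin is then at jig x = +18 mm. Pushed off its middle it first turns, one corner on the fence; about 10 N brings it flush all along.
- spacer: loose aluminium spacer block with three dark grip grooves, standing upright on the worktop, 14 mm thick (x) x 24 mm wide (y) x 70 mm tall (z), about 60 g. Origin: centre of its underside. It goes into the gap upright with its 14 mm thickness (x) along the jig's x (either way round), its underside on the bed or up to 3 mm above it.
- bottle_amber: bystander: brown glass bottle with black cap, 58 mm across, 108 mm tall; origin under its centre. Leave alone.
- sample_tube: bystander: clear tube with blue cap, 34 mm across, 86 mm tall; origin under its centre. Leave alone.
Mind the look-alikes: they are no part of the job. Several things have the shape of the spacer; the one meant has the colours described above.

How it is judged:
On the way:
1. the spacer is down in the wide gap, in front of the shortest stop block (x of spacer in the frame of stop_short between 0.03 and 0.05 m and y of spacer in the frame of stop_short between -0.018 and 0.018 m and z of spacer in the frame of jig below 0.013 m and angle between spacer's own z axis and vertical below 0.15 rad and angle between the x axis of spacer and the x axis of jig, either way round below 0.2 rad), for 0.2 s.
At the end, for the whole second after the job is handed in: The spacer is gripped, upright (0.15 rad) and square (0.2 rad), under 5 mm above the bed, before the shortest stop, within 18 mm of its middle; it presses the tile, and the tile the fence, with over 2 N; the tile lies flat, within 1 mm of the fence and parallel to it (0.012 rad); all still (all of step 1 and contact force between the fingers and spacer above 2 N and contact force between spacer and tile above 2 N and contact force between tile and fence above 2 N and x of tile in the frame of jig above 0.017 m and angle between the x axis of tile and the x axis of jig, either way round below 0.012 rad and z of tile in the frame of jig below 0.0105 m and angle between tile's own z axis and vertical below 0.03 rad and linear speed of spacer below 0.02 m/s); the arm keeps its last pose, push and grip.
It fails at once if the brown bottle is knocked over or shifted by more than 30 mm (distance of bottle_amber from where it was at the start of the episode above 0.03 m or angle between bottle_amber's own z axis and vertical above 0.5 rad).
It fails at once if the blue-capped tube is knocked over or shifted by more than 30 mm (distance of sample_tube from where it was at the start of the episode above 0.03 m or angle between sample_tube's own z axis and vertical above 0.5 rad).
It also fails if it takes over 48 s, if anything falls off the work surface, if the arm or the gripper's body presses on something with over 40 N, if the wrist force passes 120 N, or if a joint passes its speed limit or range.

### The arm

A 6-joint arm with a two-finger parallel gripper is mounted at the origin on a cart in front of the work surface, level with it; the furniture and walls round the work are solid. World frame = base frame: x ahead of the robot, y to its left, z up, the work surface at z = 0. Lengths are in m, angles in rad, forces in N, time in s.
With the tool pointing down it reaches from about 0.425 to 0.925 m from the base axis. Payload 12.5 kg.
Tool frame: the origin (TCP) lies at the very end of the fingers, on their centre line; the grasp point (between the pads) lies 19 mm behind it (ctrl.grip_depth is the distance from the TCP to the grasp point, in m); z points along the fingers, y is the line along which they close (so a half turn about z gives the same grasp; the last joint's range is limited). The gripper opens to 85 mm and grips with 20 to 120 N. Pads are 22 mm wide; open, the fingers measure 114 mm over their backs; the gripper's body (76 mm by 85 mm) begins 54 mm behind the grasp point. The pads swing forward as they close: fully open they stand 13 mm farther back than shut.
Start: joints at [1.032, 0.491, 1.559, -0, 1.092, -0.106], TCP at [0.262, 0.567, 0.231] pointing down, gripper open.
Joint ranges: [-3.1, 3.1], [-0.84, 2.19], [0.05, 2.79], [-1.13, 4.28], [0.06, 2.93], [-2.69, 2.69]. Speed limits (rad/s): [2.22, 2.22, 2.79, 3.14, 3.14, 3.14].

### API

Orientations are given as a unit quaternion [x, y, z, w].
In Python, from plant import ctrl, optics gives the robot as it stands. The module is installed in compiled form; this text tells all that it offers.
- The arm moves only by the tool arm_command, never from a script. Its argument "motion" is a list of rows, each a list of 2 entries, a list of its own where there are three numbers: the shift along the world's x, y, z normalised to -1 to 1, where 1 is 2.5 cm, then the turn, a rotation vector about the world's x, y, z normalised to -1 to 1, where 1 is 10 degrees. In form: [[[dx, dy, dz], [ax, ay, az]], ...]. A call has 1 to 10 rows; each row shifts and turns the commanded pose from where the row before left it; what a row does not reach is not made up. A row lasts 1/8 s, in which the tool goes at most 62.5 mm and 10.7 degrees, less where a joint would pass 70% of its speed; a pose out of reach is approached as far as the arm can. A call with a number of a shift or a turn outside -1 to 1 is refused whole. A call with a gripper value outside its range is refused whole. "gripper" is the opening in per cent of the stroke, from 0 (shut) to 100 (fully open), set as the call begins (left out, the last holds). The fingers move at their own pace and stop on an object; "newtons" is the grip in N (left out, the last holds). Time passes only in rows, so rows that do not move let the fingers close. It gives the time, the measured TCP pose, the force, the opening and the grip force at its end, in the units of the state.
- ctrl.get_state(): the state, without advancing time (a new reading comes with each control period).
- optics.grab_frame(name): name is "scene" or "top"; returns a dict with "pixels" (420x560x3 uint8, red, green, blue), "vfov" (degrees; the focal length in pixels is half the picture's height over the tangent of half this angle, whatever the lens; pixels are square), "cx", "cy" (the principal point, pixels), "origin" and "orientation" of the camera in the world. Camera axes: x right, y down, z forward; pixel columns grow to the right and rows downward; lengths in m; the calibration is good to about 2 mm. A picture is of the moment at which its call begins. There is no depth.
- ctrl.close_job(): hands the job in; it is judged then, once.
The state is a dict: "time_s": time; "qpos": joint angles; "qd": joint speeds; "effort": joint torques, N m; "tcp_pos": TCP position; "eef_rot": TCP orientation; "ft_force": force on the tool from outside, world axes, zero at the start; "ft_torque": the same for the moment, N m; "opening": finger opening in m; "gripper_force": force on a finger pad.
Only numpy, scipy, OpenCV 4.12 (cv2) and the standard library are available. Lean on these libraries where they do the work, as an engineer would, in place of code of your own. Each camera call takes 0.05 s, during which the arm holds its last target. There are 200 camera calls.

## Working session

There is one attempt and no reset: what is moved stays moved. The work goes in short steps, Python scripts to look and compute and a tool call to move; the robot and the scene stay as the last step left them, time stands still between calls to the robot, and variables do not carry over. Pictures are saved under pics/ and viewed, at most 10 in all, crops included, and the job is handed in when it is done.

Besides the shell and the picture viewer there is one more tool, called after "Emit:" as name(argument=value, ...) on one line, values as JSON. arm_command: Moves the arm, as the interface text tells. Its arguments: {"type":"object","properties":{"motion":{"type":"array"},"gripper":{"type":"number"},"newtons":{"type":"number"}},"required":["motion"]}

```bash
mkdir -p pics; cat > h.py <<'E'
import numpy as np, cv2
from scipy.spatial.transform import Rotation as R
from plant import ctrl, optics
def grab(n,f):
    d=optics.grab_frame(n); cv2.imwrite('pics/'+f,d['pixels'][:,:,::-1]); 
    import pickle; pickle.dump(d,open('pics/'+f+'.pkl','wb')); return d
def load(f):
    import pickle; return pickle.load(open('pics/'+f+'.pkl','rb'))
def ray(d,u,v):
    f=d['pixels'].shape[0]/2/np.tan(np.radians(d['vfov'])/2)
    r=R.from_quat(d['orientation']).apply([(u-d['cx'])/f,(v-d['cy'])/f,1.]); return np.array(d['origin']),r
def onz(d,u,v,z):
    o,r=ray(d,u,v); return o+r*(z-o[2])/r[2]
def tri(d1,p1,d2,p2):
    A=[];b=[]
    for d,p in((d1,p1),(d2,p2)):
        o,r=ray(d,*p); r/=np.linalg.norm(r); P=np.eye(3)-np.outer(r,r); A.append(P); b.append(P@o)
    return np.linalg.lstsq(np.vstack(A),np.hstack(b),rcond=None)[0]
def proj(d,X):
    f=d['pixels'].shape[0]/2/np.tan(np.radians(d['vfov'])/2)
    c=R.from_quat(d['orientation']).inv().apply(np.array(X)-d['origin']); return c[:2]/c[2]*f+[d['cx'],d['cy']]
E
python3 - <<'E'
from h import *
for n in('scene','top'):
    d=grab(n,n+'0.png'); print(n,{k:v for k,v in d.items() if k!='pixels'})
    cv2.imwrite(f'pics/{n}0b.png',cv2.resize(d['pixels'][:,:,::-1],(800,600),interpolation=cv2.INTER_CUBIC))
print(ctrl.get_state())
E
```

```text
scene {'vfov': 50.506117946746876, 'cx': 272.53719299397045, 'cy': 215.2269020482795, 'origin': array([ 0.28083967, -0.65353971,  0.6137325 ]), 'orientation': array([ 0.88709741, -0.22204444,  0.1033102 , -0.39125624])}
top {'vfov': 50.149023291685694, 'cx': 287.769776755424, 'cy': 208.59269148212076, 'origin': array([ 0.38417915, -0.11841806,  0.87778861]), 'orientation': array([ 0.75522949, -0.64667809,  0.06926619, -0.08147433])}
{'time_s': 0.1, 'qpos': array([ 1.03239618e+00,  4.91484764e-01,  1.55940780e+00,  3.56381706e-06,
        1.09171640e+00, -1.05604788e-01]), 'qd': array([-3.16347132e-05, -1.26248709e-03, -2.60716436e-03, -1.69418660e-03,
        1.44750590e-03,  1.54819524e-03]), 'effort': array([ 3.47343645e-03, -6.19452524e+01, -2.62026751e+01, -3.77544507e-05,
        2.97260354e-03,  8.61283866e-06]), 'tcp_pos': array([0.26200325, 0.56719853, 0.23078855]), 'eef_rot': array([ 2.14713494e-01,  9.76676946e-01, -4.81538400e-04, -1.62314132e-04]), 'ft_force': array([-0.60690368,  0.07774025,  0.62652772]), 'ft_torque': array([ 0.0071837 , -0.01140132,  0.00364905]), 'gripper_force': 0.0, 'opening': 0.08527936917237153}
```

View pics/scene0b.png

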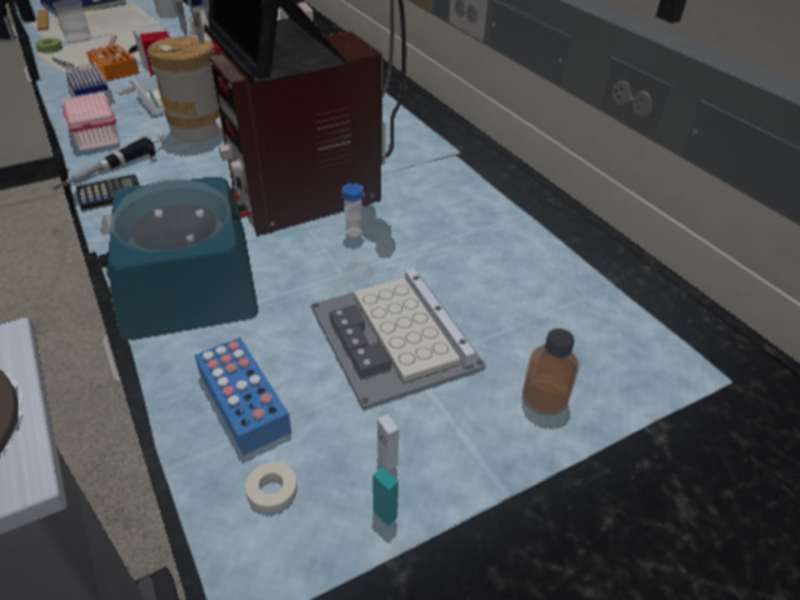

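View pics/top0b.png

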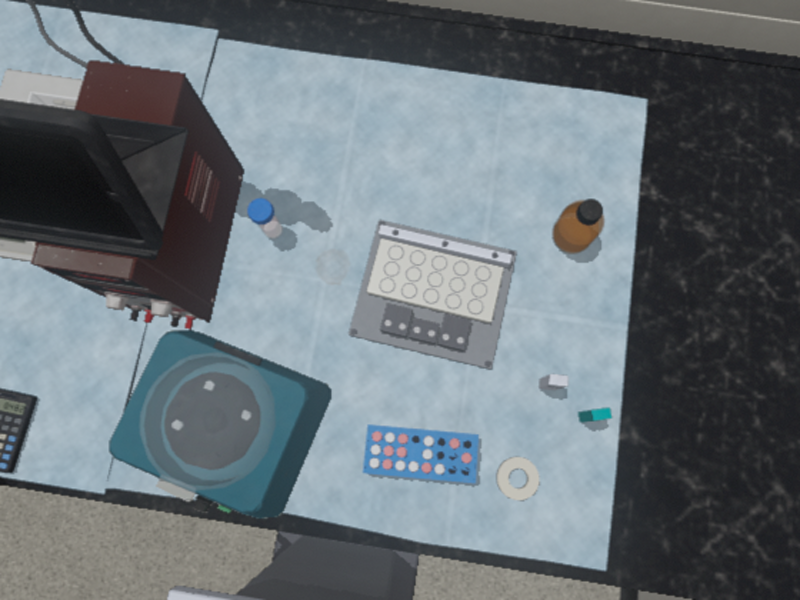

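The scene picture shows the silver spacer at about (388,443), with the teal look-alike below it at (385,497) and the jig around (400,340). In the top picture the spacer is at (556,381), the teal block at (596,415), and the middle stop at (425,332) looks shortest. I'll zoom in next.

```bash
python3 - <<'E'
from h import *
def crop(f,x,y,w,h,k):
    return cv2.resize(load(f)['pixels'][y:y+h,x:x+w,::-1],None,fx=k,fy=k,interpolation=cv2.INTER_CUBIC)
a=crop('top0.png',240,150,130,110,6); cv2.imwrite('pics/c1.png',a)   # 780x660 -> limit
a=crop('top0.png',240,150,130,100+10,5.4); cv2.imwrite('pics/c1.png',a[:600,:800])
a=crop('scene0.png',210,180,140,110,5.4); cv2.imwrite('pics/c2.png',a[:600,:800])
t=crop('top0.png',360,250,80,55,5); s=crop('scene0.png',250,280,40,90,6)
c=np.zeros((600,800,3),np.uint8); c[:275,:400]=t; c[:540,420:660]=s; cv2.imwrite('pics/c3.png',c)
E
```

```text
(no output)
```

View pics/c1.png

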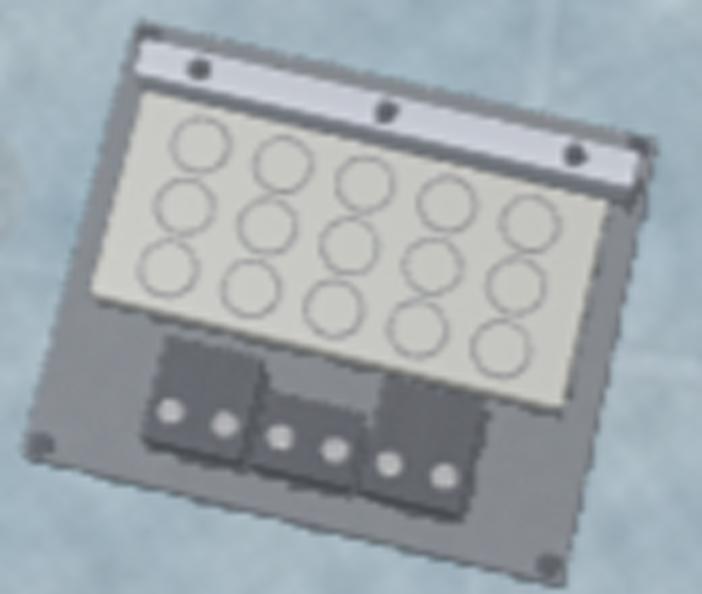

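View pics/c2.png

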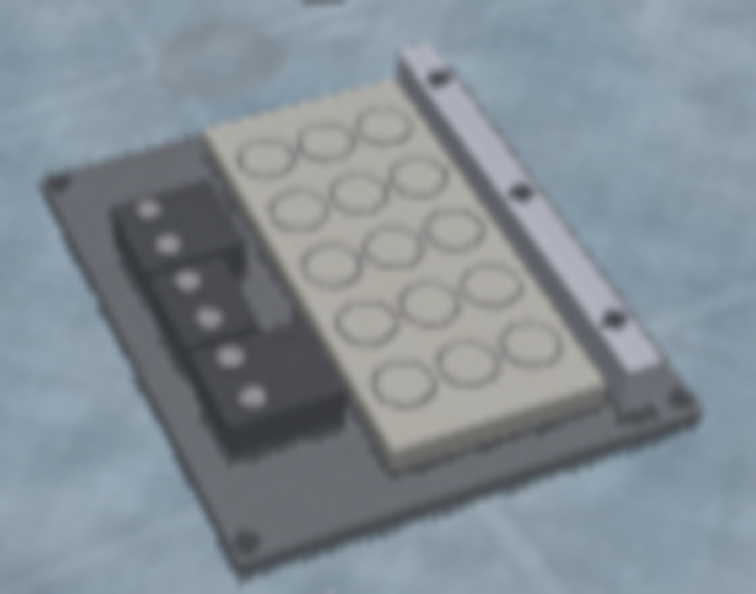

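View pics/c3.png

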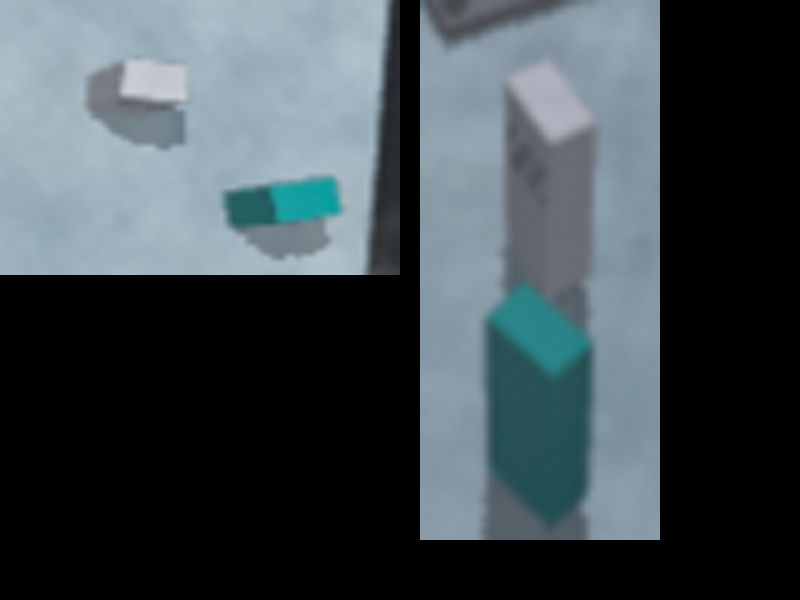

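The crops confirm it. The middle stop is the short one, with bolts at c1 (280,437) and (335,450) and c2 (188,281) and (210,318). The spacer's top face is clear in both views. Next I'll triangulate and fit.

```bash
cat > fit.py <<'E'
from h import *
from scipy.optimize import least_squares
t,s=load('top0.png'),load('scene0.png')
def m(P,k,ox,oy): return (np.array(P,float)+.5)/k-.5+[ox,oy]
st=m([(549,58),(595,122),(555,145),(505,82)],6,180,280); tt=m([(125,60),(187,63),(187,103),(120,98)],5,360,250)
X=np.array([tri(t,a,s,b) for a,b in zip(tt,st)]); print('spacer top',X.round(4)); 
ft=m([(200,69),(386,112),(575,155)],5.4,240,150); fs=m([(438,77),(521,191),(614,319)],5.4,210,180)
F=np.array([tri(t,a,s,b) for a,b in zip(ft,fs)]); print('fence holes',F.round(4))
ht=m([(171,410),(225,425),(280,437),(335,450),(388,464),(444,476)],5.4,240,150); hs=m([(148,209),(168,244),(188,281),(210,318),(230,357),(253,397)],5.4,210,180)
H=np.array([tri(t,a,s,b) for a,b in zip(ht,hs)]); print('stop holes',H.round(4))
bt=m([(25,460),(565,585),(655,138)],5.4,240,150); bs=m([(40,180),(240,578),(700,415)],5.4,210,180)
B=np.array([tri(t,a,s,b) for a,b in zip(bt,bs)]); print('bed corners',B.round(4))
# tile top corners: fl, fr, nr, nl
T=np.array([tri(t,a,s,b) for a,b in zip(m([(143,92),(607,200),(562,408),(92,295)],5.4,240,150),m([(395,82),(605,385),(393,458),(208,132)],5.4,210,180))]);print('tile',T.round(4))
ptsm=[(-.086,.101,.008),(-.086,-.101,.008),(.086,-.101,.008),(.065,.0,.03)]
ob=[(bt[0],bs[0]),(bt[1],bs[1]),(bt[2],bs[2]),(ft[1],fs[1])]
def res(p,full=False):
    c,si=np.cos(p[2]),np.sin(p[2]); r=[]
    for M,(a,b) in zip(ptsm,ob):
        W=[p[0]+c*M[0]-si*M[1],p[1]+si*M[0]+c*M[1],M[2]]
        r+=[*(proj(t,W)-a),*(proj(s,W)-b)]
    return np.array(r)
q=least_squares(res,[*B.mean(0)[:2],0]); print('jig',q.x.round(4),q.fun.reshape(-1,4).round(1))
x,y,w=q.x; J=lambda P:(P[:,:2]-[x,y])@np.array([[np.cos(w),-np.sin(w)],[np.sin(w),np.cos(w)]])
for n,P in(('fence',F),('stops',H),('tile',T),('spacer',X)): print(n,J(P).round(4).tolist())
d=H[5]-H[0]; print('yaw from stop row',np.arctan2(-d[0]*-1,-d[1]*1), 'tile',np.arctan2(*( (T[0]-T[1])[[0,1]]*[-1,1])))
e=(X[0]-X[1]+X[3]-X[2]); print('spacer c',X.mean(0),'yaw',np.arctan2(-e[0],e[1]), 'bottle/tube')
E
python3 fit.py
```

```text
spacer top [[ 0.4877 -0.2773  0.0703]
 [ 0.4897 -0.2995  0.0687]
 [ 0.4763 -0.3012  0.0692]
 [ 0.4745 -0.2775  0.0684]]
fence holes [[ 0.654  -0.0532  0.0325]
 [ 0.6484 -0.1226  0.0322]
 [ 0.6428 -0.1926  0.0319]]
stop holes [[ 0.5284 -0.0627  0.026 ]
 [ 0.5264 -0.0827  0.0261]
 [ 0.525  -0.1027  0.0258]
 [ 0.5235 -0.1227  0.026 ]
 [ 0.5215 -0.1421  0.0255]
 [ 0.5202 -0.1623  0.0257]]
bed corners [[ 0.5056 -0.0125  0.0094]
 [ 0.4907 -0.2119  0.0029]
 [ 0.6616 -0.2235  0.0043]]
tile [[ 0.647  -0.0327  0.0176]
 [ 0.6312 -0.2074  0.0189]
 [ 0.5523 -0.2012  0.0173]
 [ 0.5682 -0.0273  0.0193]]
jig [ 0.5832 -0.1181 -0.0754] [[-0.9  0.4 -0.4  0.1]
 [ 0.2  0.8  0.4 -1.7]
 [ 0.8  0.4  1.5 -1. ]
 [-0.1  0.8  0.2  0.9]]
fence [[0.0657, 0.07], [0.0653, 0.0003], [0.065, -0.0698]]
stops [[-0.0588, 0.0511], [-0.0593, 0.031], [-0.0593, 0.011], [-0.0592, -0.0091], [-0.0597, -0.0286], [-0.0595, -0.0488]]
tile [[0.0571, 0.09], [0.0546, -0.0854], [-0.0246, -0.0852], [-0.0218, 0.0893]]
spacer [[-0.0832, -0.166], [-0.0796, -0.188], [-0.0928, -0.1907], [-0.0964, -0.1672]]
yaw from stop row -0.08248893572335547 tile -0.0900269318771444
spacer c [ 0.48206612 -0.28889423  0.0691679 ] yaw 0.07978787728336374 bottle/tube
```

```bash
python3 - <<'E'
from h import *
t,s=load('top0.png'),load('scene0.png'); k=.7
for n,a,b in(('rotor dots',(209,385),(158,213)),('rotor',(247,415),(190,237)),('psu side vent corner top',(190,152),(316,112)),('psu far-right top',(183,72),(380,42)),('bottle cap',(590,211),(559,340)),('tube cap',(261,210),(352,190)),('psu knob',(213,310),(240,190)),('cent lid corner',(330,385),(245,262))):
    print(n,tri(t,np.array(a)*k,s,np.array(b)*k).round(3))
for p in((330,385),(275,515),(110,445),(155,335)): print('cent corner z=.1',onz(t,*np.array(p)*k,.1).round(3))
for p in((212,320),(243,172)): print('psu z=0',onz(t,*np.array(p)*k,0).round(3))
E
```

```text
rotor dots [0.38  0.126 0.127]
rotor [0.379 0.077 0.111]
psu side vent corner top [0.637 0.184 0.196]
psu far-right top [0.713 0.171 0.282]
bottle cap [ 0.697 -0.299  0.103]
tube cap [0.639 0.12  0.086]
psu knob [0.484 0.143 0.121]
cent lid corner [ 0.427 -0.013  0.115]
cent corner z=.1 [ 0.43  -0.012  0.1  ]
cent corner z=.1 [0.273 0.024 0.1  ]
cent corner z=.1 [0.321 0.233 0.1  ]
cent corner z=.1 [0.457 0.211 0.1  ]
psu z=0 [0.499 0.18  0.   ]
psu z=0 [0.721 0.184 0.   ]
```

Emit:
arm_command(motion=[[[0.35,-1,0.15],[0,0,0]],[[0.35,-1,0.15],[0,0,0]],[[0.35,-1,0.15],[0,0,0]],[[0.35,-1,0.15],[0,0,0]],[[0.35,-1,0.15],[0,0,0]],[[0.35,-1,0.15],[0,0,0]],[[0.35,-1,0.15],[0,0,0]],[[0.35,-1,0.15],[0,0,0]],[[0.35,-1,0.15],[0,0,0]],[[0.35,-1,0.15],[0,0,0]]], gripper=100, newtons=60)

```text
time_s: 1.35
tcp_pos: [0.3497, 0.3165, 0.2688]
eef_rot: [0.215, 0.977, -0.0, -0.0]
ft_force: [0.3, 0.2, 0.1]
opening: 0.0854
gripper_force: 0.0
```

Emit:
arm_command(motion=[[[0.3,-1,0],[0,0,0]],[[0.3,-1,0],[0,0,0]],[[0.3,-1,0],[0,0,0]],[[0.3,-1,0],[0,0,0]],[[0.3,-1,0],[0,0,0]],[[0.3,-1,0],[0,0,0]],[[0.3,-1,0],[0,0,0]],[[0.3,-1,0],[0,0,0]],[[0.3,-1,0],[0,0,0]],[[0.3,-1,0],[0,0,0]]])

```text
time_s: 2.6
tcp_pos: [0.4247, 0.0666, 0.2687]
eef_rot: [0.215, 0.977, 0.0, -0.0]
ft_force: [0.1, 0.1, 0.4]
opening: 0.0854
gripper_force: 0.0
```

Emit:
arm_command(motion=[[[0.16,-1,0],[0,0,-0.6]],[[0.16,-1,0],[0,0,-0.6]],[[0.16,-1,0],[0,0,-0.6]],[[0.16,-1,0],[0,0,-0.6]],[[0.16,-1,0],[0,0,-0.6]],[[0.16,-1,0],[0,0,-0.6]],[[0.16,-1,0],[0,0,-0.6]],[[0.16,-1,0],[0,0,-0.6]],[[0.16,-1,0],[0,0,-0.6]],[[0.16,-1,0],[0,0,-0.6]]])

```text
time_s: 3.85
tcp_pos: [0.4645, -0.1834, 0.2686]
eef_rot: [0.676, 0.737, -0.0, -0.0]
ft_force: [-0.1, 0.4, -0.3]
opening: 0.0848
gripper_force: 0.0
```

Emit:
arm_command(motion=[[[0.16,-0.84,-0.8],[0,0,-0.1]],[[0.16,-0.84,-0.8],[0,0,0]],[[0.16,-0.84,-0.8],[0,0,0]],[[0.16,-0.84,-0.8],[0,0,0]],[[0.08,-0.84,-0.8],[0,0,0]],[[0,0,0],[0,0,0]]])

```text
time_s: 4.6
tcp_pos: [0.482, -0.2881, 0.1672]
eef_rot: [0.681, 0.732, -0.0, -0.001]
ft_force: [0.8, 0.5, 0.4]
opening: 0.0851
gripper_force: 0.0
```

```bash
python3 - <<'E'
from h import *
d=load('top0.png'); print('teal',onz(d,421,290,.07), 'ends',onz(d,360+272/5,250+205/5,.07),onz(d,428,290,.07))
d=grab('scene','s1.png'); a=d['pixels'][150:420,130:490,::-1]
cv2.imwrite('pics/s1v.png',cv2.resize(a,(800,600)))
s=ctrl.get_state(); print(s['tcp_pos'],s['eef_rot'],s['qpos'])
r=R.from_quat(s['eef_rot']).apply([0,1,0]); print(r)
E
```

```text
teal [ 0.44826452 -0.34669403  0.07      ] ends [ 0.44472561 -0.33530859  0.07      ] [ 0.45017377 -0.35894442  0.07      ]
[ 0.48227432 -0.2875412   0.16824228] [ 6.81015801e-01  7.32268211e-01 -1.21579059e-05 -8.63592354e-04] [-6.55335717e-01  4.75466275e-01  1.78571832e+00  1.78199560e-04
  8.82129938e-01 -7.27946838e-01]
[ 0.99737242  0.07243496 -0.00119405]
```

View pics/s1v.png

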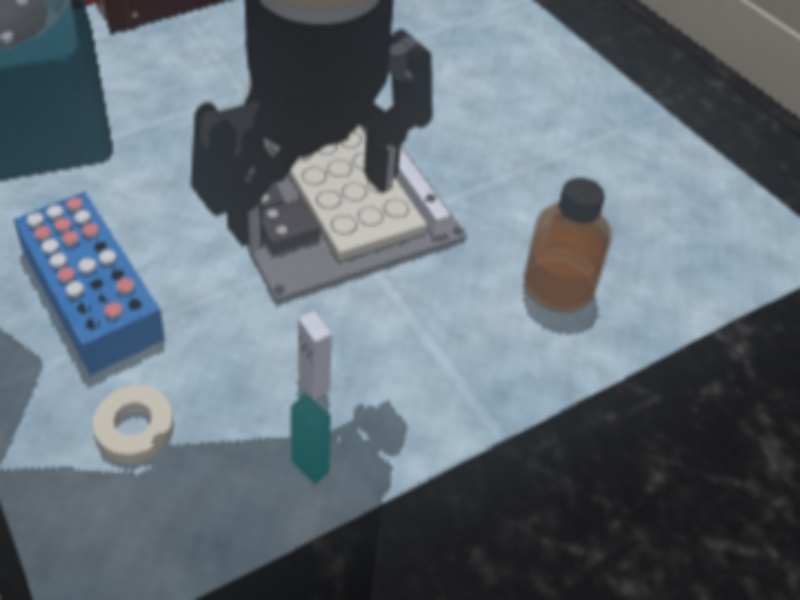

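The open gripper now stands over the spacer, which is at picture (314,355). The fingers straddle it along x and are clear of the teal block.

Emit:
arm_command(motion=[[[0,-0.06,-0.8],[0,0,0]],[[0,0,-0.8],[0,0,0]],[[0,0,-0.8],[0,0,0]],[[0,0,-0.8],[0,0,0]],[[0,0,-0.8],[0,0,0]],[[0,0,-0.8],[0,0,0]],[[0,0,-0.8],[0,0,0]],[[0,0,-0.08],[0,0,0]],[[0,0,0],[0,0,0]]])

```text
time_s: 5.78
tcp_pos: [0.483, -0.2889, 0.0278]
eef_rot: [0.681, 0.733, 0.0, 0.0]
ft_force: [-0.2, 0.4, 0.2]
opening: 0.0853
gripper_force: 0.0
```

Emit:
arm_command(motion=[[[0,0,0],[0,0,0]],[[0,0,0],[0,0,0]],[[0,0,0],[0,0,0]],[[0,0,0],[0,0,0]],[[0,0,0],[0,0,0]],[[0,0,0],[0,0,0]],[[0,0,0],[0,0,0]],[[0,0,0],[0,0,0]]], gripper=0, newtons=60)

```text
time_s: 6.78
tcp_pos: [0.4827, -0.2891, 0.027]
eef_rot: [0.681, 0.733, 0.0, 0.0]
ft_force: [0.0, 0.3, 5.5]
opening: 0.0134
gripper_force: 58.5
```

Emit:
arm_command(motion=[[[0,0,0.6],[0,0,0]],[[0,0,0.6],[0,0,0]],[[0,0,0.6],[0,0,0]],[[0,0,0.6],[0,0,-0.08]],[[0,0,0],[0,0,-0.2]],[[0,0,0],[0,0,-0.2]],[[0,0,0],[0,0,-0.2]],[[0,0,0],[0,0,-0.2]]])

```text
time_s: 7.78
tcp_pos: [0.4825, -0.289, 0.0864]
eef_rot: [0.736, 0.677, -0.0, -0.0]
ft_force: [0.4, 0.6, -0.8]
opening: 0.0135
gripper_force: 58.3
```

Emit:
arm_command(motion=[[[0.2,0.5,0],[0,0,0]],[[0.3,0.8,0],[0,0,0]],[[0.3,0.8,0],[0,0,0]],[[0.3,0.8,0],[0,0,0]],[[0.3,0.8,0],[0,0,0]],[[0.3,0.8,0],[0,0,0]],[[0.3,0.8,0],[0,0,0]],[[0.3,0.8,0],[0,0,0]],[[0.3,0.8,0],[0,0,0]],[[0.07,0.09,0],[0,0,0]]])

```text
time_s: 9.02
tcp_pos: [0.5497, -0.112, 0.0868]
eef_rot: [0.734, 0.679, 0.0, -0.0]
ft_force: [0.0, 0.1, -0.6]
opening: 0.0134
gripper_force: 58.3
```

Emit:
arm_command(motion=[[[0,0,-0.3],[0,0,0]],[[0,0,-0.3],[0,0,0]],[[0,0,0],[0,0,0]],[[0,0,0],[0,0,0]]])

```text
time_s: 9.52
tcp_pos: [0.5493, -0.1147, 0.0717]
eef_rot: [0.735, 0.678, -0.0, -0.0]
ft_force: [0.2, -0.6, -0.4]
opening: 0.0135
gripper_force: 58.4
```

```bash
python3 - <<'E'
from h import *
s=ctrl.get_state(); print(s['tcp_pos'],R.from_quat(s['eef_rot']).apply([[0,1,0],[0,0,1]]),s['opening'],s['ft_force'])
d=grab('scene','s2.png'); t=grab('top','t2.png')
c=np.zeros((600,800,3),np.uint8)
c[:,:400]=cv2.resize(d['pixels'][200:320,230:310,::-1],(400,600),interpolation=cv2.INTER_CUBIC)
c[:400,400:]=cv2.resize(t['pixels'][180:260,270:350,::-1],(400,400),interpolation=cv2.INTER_CUBIC)
cv2.imwrite('pics/c4.png',c)
E
```

```text
[ 0.54930021 -0.11471589  0.07173451] [[ 9.96735483e-01 -8.07364435e-02 -6.51414661e-05]
 [-6.35082141e-05  2.27973321e-05 -9.99999998e-01]] 0.013490372506228716 [ 0.18320685 -0.60463274 -0.43215972]
```

View pics/c4.png

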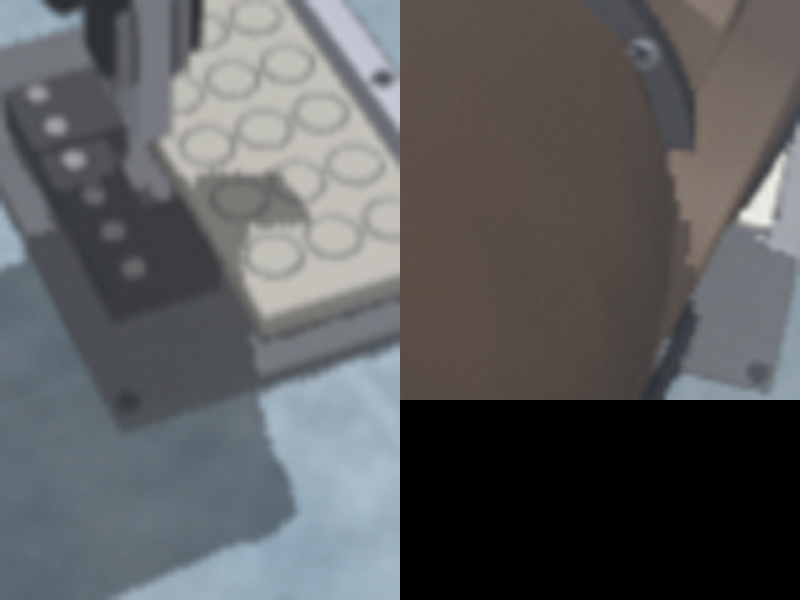

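The spacer hangs over the gap, its lowest corner near c4 (150,200), and appears aligned. I'll compare its projection with the expected corners.

```bash
python3 - <<'E'
from h import *
s=load('s2.png'); c=np.array([.5493,-.1147]); w=-.081
Rm=np.array([[np.cos(w),-np.sin(w)],[np.sin(w),np.cos(w)]])
for n,o in(('-x+y',(-.007,.012)),('-x-y',(-.007,-.012)),('+x-y',(.007,-.012))):
    X=[*(c+Rm@np.array(o)),.0447]; print(n,((proj(s,X)-[229.5,199.5])*5-.5).round(1))
a=s['pixels'][200:320,230:310]; print(a[34:44,20:38].mean(2).astype(int))
E
```

```text
-x+y [117.9 106.8]
-x-y [142.3 147.8]
+x-y [177.4 137.4]
[[ 79  77  74  65  74 104 118 118 119 120 120 117 103 100 114 146 170 185]
 [ 69  65  64  61  65  88 112 120 119 119 119 119 114 104 103 116 136 167]
 [ 67  61  62  61  61  74 104 115 116 112 117 120 118 111  98 104 115 140]
 [ 75  64  62  61  61  66  85 102 103  98 112 119 118 112  93  98 107 122]
 [ 90  70  61  61  60  61  67  78  83  86 104 115 117 111  88  87 100 111]
 [ 92  70  61  61  62  60  62  68  77  80  87 100 104  98  78  72  87 104]
 [ 79  65  61  62  61  62  62  65  73  75  75  74  76  72  65  62  72  94]
 [ 65  60  61  62  61  61  61  62  64  67  64  62  62  61  61  60  64  79]
 [ 61  61  61  61  60  60  60  62  61  63  61  61  61  62  61  61  62  66]
 [ 62  65  68  67  63  61  60  60  62  61  61  61  62  61  62  61  61  62]]
```

Expected corners match; the grey patch below them is the lit bed of the gap. I'll go down in stages and watch the force.

Emit:
arm_command(motion=[[[0,0,-0.2],[0,0,0]],[[0,0,-0.2],[0,0,0]],[[0,0,-0.2],[0,0,0]],[[0,0,-0.2],[0,0,0]],[[0,0,-0.1],[0,0,0]],[[0,0,-0.1],[0,0,0]],[[0,0,0],[0,0,0]]])

```text
time_s: 10.5
tcp_pos: [0.5493, -0.1143, 0.0467]
eef_rot: [0.735, 0.678, -0.0, -0.0]
ft_force: [0.8, 0.1, 0.2]
opening: 0.0136
gripper_force: 58.4
```

Emit:
arm_command(motion=[[[0,0,-0.08],[0,0,0]],[[0,0,0],[0,0,0]],[[0,0,0],[0,0,0]]])

```text
time_s: 10.88
tcp_pos: [0.5494, -0.1144, 0.0449]
eef_rot: [0.735, 0.678, 0.0, 0.0]
ft_force: [-0.2, -0.0, -1.1]
opening: 0.0134
gripper_force: 58.4
```

Emit:
arm_command(motion=[[[0,0,-0.1],[0,0,0]],[[0,0,-0.1],[0,0,0]],[[0,0,-0.08],[0,0,0]],[[0,0,0],[0,0,0]],[[0,0,0],[0,0,0]],[[0,0,0],[0,0,0]]])

```text
time_s: 11.62
tcp_pos: [0.5494, -0.1144, 0.0379]
eef_rot: [0.735, 0.678, 0.0, 0.0]
ft_force: [0.1, -0.1, -0.3]
opening: 0.0132
gripper_force: 58.4
```

Emit:
arm_command(motion=[[[0,0,-0.04],[0,0,0]],[[0.04,-0.003,0],[0,0,0]],[[0.04,-0.003,0],[0,0,0]],[[0.04,-0.003,0],[0,0,0]],[[0,0,0],[0,0,0]],[[0,0,0],[0,0,0]]])

```text
time_s: 12.38
tcp_pos: [0.5524, -0.1146, 0.0368]
eef_rot: [0.735, 0.678, 0.0, 0.0]
ft_force: [-0.3, -0.3, -0.3]
opening: 0.013
gripper_force: 58.3
```

Emit:
arm_command(motion=[[[0.04,-0.003,0],[0,0,0]],[[0,0,0],[0,0,0]],[[0,0,0],[0,0,0]]])

```text
time_s: 12.75
tcp_pos: [0.5532, -0.1146, 0.0368]
eef_rot: [0.735, 0.678, -0.0, -0.0]
ft_force: [-0.8, -0.4, -0.3]
opening: 0.0132
gripper_force: 58.5
```

Emit:
arm_command(motion=[[[0.04,-0.003,0],[0,0,0]],[[0,0,0],[0,0,0]],[[0,0,0],[0,0,0]]])

```text
time_s: 13.12
tcp_pos: [0.5545, -0.1147, 0.0368]
eef_rot: [0.735, 0.678, 0.0, 0.0]
ft_force: [0.5, 0.0, -1.1]
opening: 0.0133
gripper_force: 58.5
```

Emit:
arm_command(motion=[[[0.04,-0.003,0],[0,0,0]],[[0,0,0],[0,0,0]],[[0,0,0],[0,0,0]]])

```text
time_s: 13.5
tcp_pos: [0.5554, -0.1148, 0.0368]
eef_rot: [0.735, 0.678, 0.0, 0.0]
ft_force: [-1.0, 0.3, -0.5]
opening: 0.0135
gripper_force: 58.5
```

Emit:
arm_command(motion=[[[0.02,-0.002,0],[0,0,0]],[[0,0,0],[0,0,0]],[[0,0,0],[0,0,0]]])

```text
time_s: 13.88
tcp_pos: [0.5555, -0.1148, 0.0368]
eef_rot: [0.735, 0.678, -0.0, -0.0]
ft_force: [-4.4, -1.1, 1.5]
opening: 0.0133
gripper_force: 58.7
```

Emit:
arm_command(motion=[[[0.02,-0.002,0],[0,0,0]],[[0,0,0],[0,0,0]],[[0,0,0],[0,0,0]]])

```text
time_s: 14.25
tcp_pos: [0.5556, -0.1148, 0.0368]
eef_rot: [0.735, 0.678, -0.0, -0.001]
ft_force: [-5.9, -1.0, 3.3]
opening: 0.0132
gripper_force: 59.0
```

Emit:
arm_command(motion=[[[0.04,-0.003,0],[0,0,0]],[[0,0,0],[0,0,0]],[[0,0,0],[0,0,0]]])

```text
time_s: 14.62
tcp_pos: [0.5557, -0.1147, 0.0367]
eef_rot: [0.735, 0.678, -0.001, -0.002]
ft_force: [-10.3, -2.3, 5.8]
opening: 0.0133
gripper_force: 59.5
```

Emit:
arm_command(motion=[[[0.04,-0.003,0],[0,0,0]],[[0,0,0],[0,0,0]],[[0,0,0],[0,0,0]]])

```text
time_s: 15.0
tcp_pos: [0.5559, -0.1147, 0.0367]
eef_rot: [0.735, 0.678, -0.002, -0.002]
ft_force: [-15.0, -1.8, 8.8]
opening: 0.0135
gripper_force: 60.0
```

Emit:
arm_command(motion=[[[0.04,-0.003,0],[0,0,0]],[[0,0,0],[0,0,0]],[[0,0,0],[0,0,0]],[[0,0,0],[0,0,0]]])

```text
time_s: 15.5
tcp_pos: [0.556, -0.1147, 0.0367]
eef_rot: [0.735, 0.678, -0.002, -0.003]
ft_force: [-19.4, -2.2, 12.1]
opening: 0.0133
gripper_force: 60.5
```

```bash
python3 - <<'E'
from h import *
d=grab('scene','s3.png')
cv2.imwrite('pics/c5.png',cv2.resize(d['pixels'][180:285,215:350,::-1],(756,588),interpolation=cv2.INTER_CUBIC))
print(ctrl.get_state()['ft_force'])
E
```

```text
[-18.38684541  -2.48436066  11.17477273]
```

View pics/c5.png

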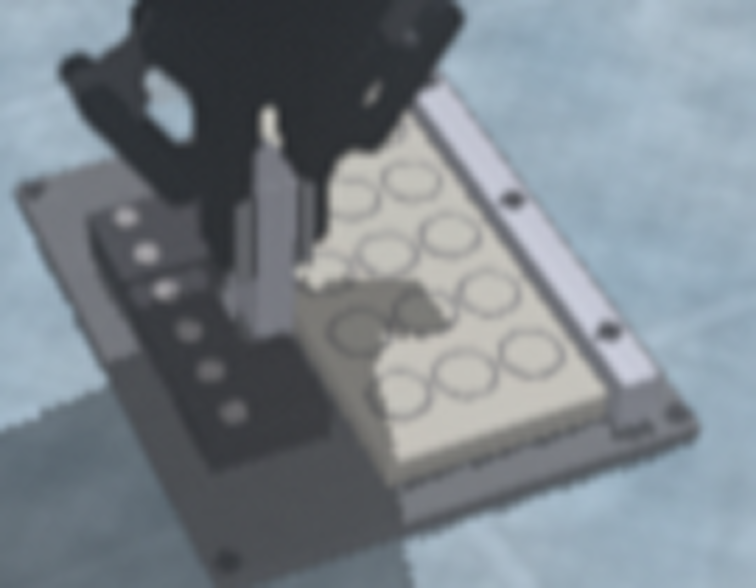

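The spacer stands in the gap at (272,270) and the tile's edge appears to lie on the fence. I'll check the tile angle by tracking tile points from the first picture.

```bash
python3 - <<'E'
from h import *
a,b=load('scene0.png'),load('s3.png')
g=[cv2.cvtColor(d['pixels'],cv2.COLOR_RGB2GRAY) for d in(a,b)]
P0=(np.array([(417,178),(455,232),(491,287),(532,345),(467,362)],float)+.5)/5.4-.5+[210,180]
Fh=(np.array([(521,191),(614,319)],float)+.5)/5.4-.5+[210,180]
P=np.vstack([P0,Fh]).astype(np.float32).reshape(-1,1,2)
Q,st,er=cv2.calcOpticalFlowPyrLK(g[0],g[1],P,None,winSize=(13,13),maxLevel=1)
W0=np.array([onz(a,*p,.02 if i<5 else .03) for i,p in enumerate(P.reshape(-1,2))]);W1=np.array([onz(b,*p,.02 if i<5 else .03) for i,p in enumerate(Q.reshape(-1,2))])
w=-.081; M=np.array([[np.cos(w),-np.sin(w)],[np.sin(w),np.cos(w)]])
print(st.ravel(),er.ravel()); print('shift jig mm',((W1-W0)[:,:2]@M*1e3).round(2)); 
J=(W1[:,:2]-W1[5,:2])@M*1e3; print(J.round(1)); print('slope',np.polyfit(J[:4,1],J[:4,0],1), 'fence',(J[6]-J[5])[0]/(J[6]-J[5])[1])
E
```

```text
[1 1 1 1 1 1 1] [20.950443 20.172152 20.317678 20.424742 21.522005 21.653292 22.821745]
shift jig mm [[3.25 0.97]
 [3.47 1.41]
 [3.53 0.99]
 [3.61 1.55]
 [3.38 0.64]
 [0.17 0.09]
 [0.05 0.1 ]]
[[-23.5  32. ]
 [-23.1   0.6]
 [-23.6 -30.3]
 [-23.2 -60.8]
 [-47.5 -60.1]
 [  0.    0. ]
 [ -0.4 -70.7]]
slope [-1.19084607e-03 -2.33882548e+01] fence 0.005095456145413234
```

```bash
python3 - <<'E'
from plant import ctrl
s=ctrl.get_state(); print(s['ft_force'],s['tcp_pos'],s['gripper_force'])
print(ctrl.close_job())
E
```

```text
[-18.38684541  -2.48436066  11.17477273] [ 0.55598359 -0.11469648  0.03665123] 60.52314519882202
the job is handed in; nothing more can be done
None
```

I handed the job in with the spacer gripped (about 60 N) in the wide gap by the short stop, pushing the tile onto the fence with about 18 N; the pictures show the tile flush to within about 0.006 rad, the bottle and tube were left alone, and no verdict came back.

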